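# Set the ratchet post of the bar rest and lay the tensile bar level

## Robot

A 6-joint arm with a two-finger parallel gripper is mounted at the origin on a cart in front of the work surface, level with it; the furniture and walls round the work are solid. World frame = base frame: x ahead of the robot, y to its left, z up, the work surface at z = 0. Lengths are in m, angles in rad, forces in N, time in s.
With the tool pointing down it reaches from about 0.25 to 0.725 m from the base axis. Payload 4 kg.
Tool frame: the origin (TCP) lies midway between the tips of the shut fingers; the grasp point (between the pads) lies 19 mm behind it; z points along the fingers, y is the direction in which the jaws open and shut (so a half turn about z gives the same grasp; the last joint's range is limited). The gripper opens to 85 mm and grips with 20 to 120 N. Pads are 22 mm wide; open, the fingers measure 114 mm over their backs; the gripper's body (76 mm by 85 mm) begins 54 mm behind the grasp point. The pads swing forward as they close: fully open they stand 13 mm farther back than shut.
Start: joints at [1.143, 0.241, 0.005, 1.335, 0, 1.571], TCP at [0.207, 0.455, 0.231] pointing down, gripper open.
Joint ranges: [-2.72, 2.72], [-1.05, 1.87], [-1.09, 1.28], [-1.99, 2.15], [-1.42, 1.44], [-3.14, 3.14]. Speed limits (rad/s): [2.79, 2.79, 3.14, 3.14, 3.14, 3.14].

## Interface

Orientations are given as a unit quaternion [x, y, z, w].
In Python, from workcell import bot gives the robot as it stands.
- The arm moves only by the shell command python3 -m inch 'ROWS'. ROWS is JSON, a list of rows, each a list of 5 numbers: the shift along the tool's x, y, z scaled (see below), then the turn about the tool's z scaled (see below), then the closure, from 0 (fully open) to 1 (shut). A call has 1 to 10 rows; each row is the pose to reach, as a shift and turn from the pose commanded when the call began, along the tool's axes at that moment; what a row does not reach only later rows make up. The controller multiplies each number of a shift by 100 cm and each number of a turn by 120 degrees. A row lasts 1/8 s, in which the tool goes at most 62.5 mm and 10.7 degrees, less where a joint would pass 70% of its speed; a pose out of reach is approached as far as the arm can. A call with a number of a shift or a turn outside -1 to 1 is refused whole. A call with a gripper value outside its range is refused whole. The fingers move at their own pace and stop on an object; the grip force is fixed at half the most. Time passes only in rows, so rows that repeat a pose let the fingers close. It gives the time, the measured TCP pose, the force and the opening at its end, in the units of the state.
- bot.get_obs(): the state, without advancing time (a new reading comes with each control period).
- bot.camera(name): name is "scene" or "top" or "wrist"; returns the picture (384x512x3 uint8, red, green, blue); there is no depth.
- bot.calibration(name): a dict with "intrinsics" (3x3 intrinsics, pixels), "xyz" and "attitude" of the camera in the world; the wrist camera has in their place "tool_from_camera" (4x4, takes a point from camera to tool coordinates, whose origin is the TCP and whose axes are the flange's). Camera axes: x right, y down, z forward; pixel columns grow to the right and rows downward; lengths in m; the calibration is good to about 2 mm. The wrist camera is an equidistant fisheye: a pixel r from the principal point sees the ray r / f radians off the axis. A picture is of the moment at which its call begins: read the wrist's pose just before it. calibration takes no time and is no camera call.
- bot.job_done(): hands the job in, once; it reports no verdict.
Trained networks look in the newest picture that a camera, given by its name, has taken for a name from the list of things; names that differ only in an ending like _2 or _b are one class to them, and where a whole thing is asked for, a point or a joint stands for the part that bears it (a point fixed in the world has none). Each returns a list of dicts, best first, with "score" (0 to 1); they miss things now and then, are a little off and sometimes report something else, mostly with a low value. They report only what shows in the picture. A call takes as long as a camera call.
- bot.masks_of(camera, target): "pixels" (384x512 bool, what is visible of it) and "extent" ([left, top, width, height] as shares, 0 to 1, of the picture: columns of its width, rows of its height, round what is visible of it).
- bot.spot_point(camera, target): "point" ([column, row] as shares, 0 to 1, of the picture: columns of its width, rows of its height: a listed point, or the origin of a listed thing).
The state is a dict: "clock": time; "joint_pos": joint angles; "joint_vel": joint speeds; "tau": joint torques, N m; "eef_pos": TCP position; "tool_rot": TCP orientation; "ft_force": force on the tool from outside, world axes, zero at the start; "ft_torque": the same for the moment, N m; "grip_width": finger opening in m.
Only numpy, scipy, OpenCV 4.12 (cv2) and the standard library are available. Lean on these libraries where they do the work, as an engineer would, in place of code of your own. Each camera call takes 0.05 s, during which the arm holds its last target.

## Task

Set up the bar rest so that the tensile bar lies level for its hardness readings. Raise the ratchet post click by click to its fifth notch, where its V is at the height of the fixed V, press it back down with a firm push of about 15 N (never over 25 N) so that it sits home on the pawl, then lay the tensile bar in both Vs and let go; leave the other things alone.

Things in the scene. Friction and masses are not known exactly. Their poses are not given: they have to be found in the camera images.
- bar_rest: Bench rest for round bars, fixed to the bench: dark steel base 76 x 206 x 14 mm. Origin on the bench under the middle of the base; its y axis runs along the base from the ratchet post (65 mm on the -y side) to the fixed pillar (65 mm on the +y side); the pawl is on its -x side; z up. The grey ratchet housing is 40 mm wide, its top 67 mm above the bench
- post: Ratchet post: square toothed steel bar sliding straight up and down in the housing, V block on top. Origin at the bottom of the V, mid block; axes as bar_rest. Block: 32 mm along x (grip it there from above), 22 mm along y, top 15 mm above the origin, underside 13 mm below; fully down, the underside is 20 mm above the housing. V at right angles, open upward, along y
- pawl: Spring pawl in the housing's window; origin on its pivot. It clicks by itself into the teeth of the rising post: lifting takes about 2 N at first, climbs to 10 to 15 N before each click, then drops by 5 N or more. Lift 1 to 2 mm past that drop so that the pawl is surely in; pushed down then, the post meets it as a firm stop up to 4 mm lower. It cannot come down past a notch. Leave the pawl alone
- fixed_v (a point): Bottom of the V in the middle of the fixed V block on the pillar; same block shape as on the post (top 15 mm above this point). Notches of the post are 8 mm apart; each click comes as the post reaches the next notch. Notch 0 is fully down, 40 mm below this height; at notch 5 the V of the post is level with this one. The post starts in notch 0, 1 or 2, standing 0 to 4 mm above it
- level_mid (a point): Where the middle of the bar lies when it rests level in both Vs: half-way between them, 11.3 mm above their bottoms; axes as bar_rest
- bar_mid (a point): Middle of the tensile bar, on its axis: turned steel bar 180 mm long lying on the bench, about 0.2 kg, two 16 mm round heads, each 50 mm long, and a 10 mm round waist between (10 mm thick over the middle 56 mm); both ends alike. Its own y axis runs along the bar. On the bench its axis is 8 mm above the top
- mug: Green mug, 86 mm wide and 96 mm high; origin at the centre of its underside. Leave it alone
- lens_can: Small black can, 40 mm wide, 52 mm high; origin at the centre of its underside. Leave it alone
- specimen_0: Black mounted specimen, a disc 30 mm wide and 18 mm high; origin at the centre of its underside. Leave it alone
- specimen_1: Black mounted specimen, a disc 30 mm wide and 21 mm high; origin at the centre of its underside. Leave it alone

How it is judged:
On the way:
1. the post is pressed home on the pawl in its fifth notch (V within 2.5 mm of the height of the fixed V) with a push of at least 8 N (the pawl then carries 15 N, with weight and spring) for 0.15 s (z of post in the frame of fixed_v between -0.0025 and 0.0025 m and contact force between post and pawl above 15 N), for 0.15 s.
At the end, for the whole second after the job is handed in: The post sits on the pawl in its fifth notch (V within 2.5 mm of the height of the fixed V), and the bar lies at rest in both Vs: level and along the rest within 0.02 rad, its middle within 13 mm of the middle of the rest lengthwise and 2 mm crosswise and in height (z of post in the frame of fixed_v between -0.0025 and 0.0025 m and angle between the y axis of bar_mid and the y axis of bar_rest, either way round below 0.02 rad and x of bar_mid in the frame of level_mid between -0.002 and 0.002 m and z of bar_mid in the frame of level_mid between -0.002 and 0.002 m and y of bar_mid in the frame of level_mid between -0.013 and 0.013 m); the robot touches nothing.
It fails at once if the post is pressed down with more than 25 N (the pawl then carries over 34 N, with weight and spring) (contact force between post and pawl above 34 N).
It fails at once if the mug is pushed away (distance of mug from where it was at the start of the episode above 0.02 m).
It fails at once if the lens can is pushed away (distance of lens_can from where it was at the start of the episode above 0.02 m).
It fails at once if a mounted specimen is pushed away (distance of any of specimen_0, specimen_1 from where it was at the start of the episode above 0.02 m).
It also fails if it takes over 72 s, if anything falls off the work surface, if the arm or the gripper's body presses on something with over 40 N, if the wrist force passes 120 N, or if a joint passes its speed limit or range.

## Working session

There is one attempt and no reset: what is moved stays moved. The work goes in short steps, Python scripts to look and compute and a shell command to move; the robot and the scene stay as the last step left them, time stands still between calls to the robot, and variables do not carry over. Pictures are saved under pics/ and viewed, and the job is handed in when it is done.

```bash
mkdir -p pics; ls
cat > h.py <<'E'
from workcell import bot
import numpy as np, cv2
from scipy.spatial.transform import Rotation as R
def snap(c,name):
    im=bot.camera(c); cv2.imwrite(f'pics/{name}.png',im[:,:,::-1]); return im
E
python3 - <<'E'
from h import *
o=bot.get_obs(); print(o)
for c in('scene','top','wrist'):
    snap(c,c+'0'); print(c,bot.calibration(c))
    for t in ['bar_rest','post','fixed_v','level_mid','bar_mid','pawl','mug','lens_can','specimen_0']:
        try: print(c,t,[(np.round(np.array(d['point'])*[512,384],1),round(d['score'],2)) for d in bot.spot_point(c,t)[:3]])
        except Exception as e: print(c,t,e)
print(bot.get_obs()['clock'])
E
```

```text
pics
{'clock': 0.0, 'joint_pos': array([ 1.14299777e+00,  2.41394324e-01,  3.71214681e-03,  1.33520277e+00,
       -3.05760611e-05,  1.57081727e+00]), 'joint_vel': array([-0.00051901,  0.00135426,  0.00031434,  0.00024922,  0.0020314 ,
        0.00096056]), 'tau': array([-8.75252954e-04, -3.72318363e+01,  2.52409279e+01,  1.69550499e-02,
       -1.14221889e-04, -3.83684807e-06]), 'eef_pos': array([0.2071776 , 0.45435511, 0.23041767]), 'tool_rot': array([ 2.12282020e-01,  9.77207886e-01, -1.02375974e-03, -2.06727680e-04]), 'ft_force': array([-0.31825093,  0.35459386,  0.51407176]), 'ft_torque': array([ 0.00454216, -0.008123  ,  0.04111106]), 'grip_width': 0.08543695519452466}
scene {'intrinsics': array([[482.78805844,   0.        , 251.65714457],
       [  0.        , 482.78805844, 189.82756759],
       [  0.        ,   0.        ,   1.        ]]), 'xyz': array([-0.06972033, -0.39968058,  0.91089   ]), 'attitude': array([ 0.80630271, -0.48009282,  0.17788496, -0.29621575])}
scene bar_rest [(array([223.1, 199.2]), 0.88)]
scene post [(array([247.5, 178.8]), 0.49)]
scene fixed_v [(array(
[... 1045 characters left out ...]
: array([[297.31863964,   0.        , 256.08821166],
       [  0.        , 297.31863964, 195.22755251],
       [  0.        ,   0.        ,   1.        ]]), 'tool_from_camera': array([[ 9.88692881e-04, -9.57951073e-01, -2.86929893e-01,
         7.35900348e-02],
       [ 9.99999365e-01,  1.10244677e-03, -2.34892952e-04,
        -3.11225589e-05],
       [ 5.41340889e-04, -2.86929479e-01,  9.57951555e-01,
        -1.41810404e-01],
       [ 0.00000000e+00,  0.00000000e+00,  0.00000000e+00,
         1.00000000e+00]])}
wrist bar_rest []
wrist post []
wrist fixed_v []
wrist level_mid []
wrist bar_mid []
wrist pawl []
wrist mug []
wrist lens_can [(array([103.4, 342.6]), 0.8)]
wrist specimen_0 []
1.5
```

View pics/scene0.png

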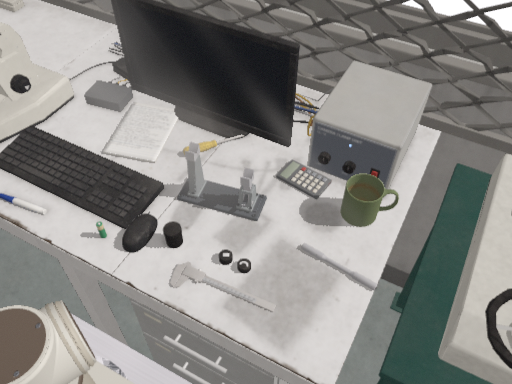

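View pics/top0.png

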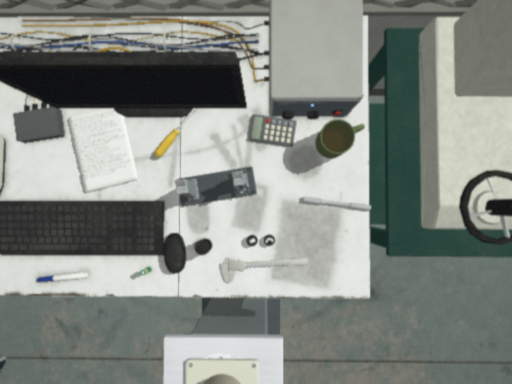

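View pics/wrist0.png

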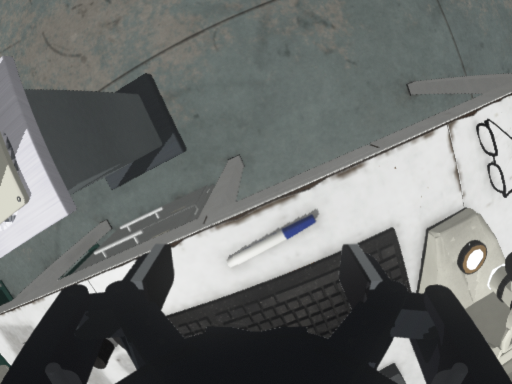

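The scene picture shows the rest at about (222,195), with the tall fixed pillar at (194,165), the post at (247,190) and the bar from (300,245) to (375,287). In the top picture the rest is at (217,186), the bar at (335,204), the specimens at (250,241) and (268,241), the can at (204,246) and the mug at (337,140).

```bash
cat >> h.py <<'E'
def cam(c,obs=None):
    k=bot.calibration(c); K=k['intrinsics']
    if c!='wrist': return K,R.from_quat(k['attitude']).as_matrix(),np.array(k['xyz'])
    obs=obs or bot.get_obs(); T=k['tool_from_camera']; Rt=R.from_quat(obs['tool_rot']).as_matrix()
    return K,Rt@T[:3,:3],Rt@T[:3,3]+obs['eef_pos']
def ray(c,p,C=None):
    K,Rm,t=C or cam(c)
    v=np.array([(p[0]-K[0,2])/K[0,0],(p[1]-K[1,2])/K[1,1],1.])
    if c=='wrist':
        r=np.hypot(v[0],v[1]); v=np.array([v[0]/r*np.sin(r),v[1]/r*np.sin(r),np.cos(r)])
    return t,Rm@v/np.linalg.norm(v)
def onz(c,p,z,C=None):
    t,d=ray(c,p,C); return t+d*(z-t[2])/d[2]
def tri(rs):
    A=np.zeros((3,3));b=np.zeros(3)
    for t,d in rs:
        P=np.eye(3)-np.outer(d,d);A+=P;b+=P@t
    x=np.linalg.solve(A,b); return x,[np.linalg.norm((np.eye(3)-np.outer(d,d))@(x-t)) for t,d in rs]
def proj(c,X,C=None):
    K,Rm,t=C or cam(c); v=Rm.T@(np.asarray(X)-t)
    if c=='wrist':
        th=np.arctan2(np.hypot(v[0],v[1]),v[2]); u=v[:2]/np.hypot(v[0],v[1])*th
    else: u=v[:2]/v[2]
    return u*[K[0,0],K[1,1]]+K[:2,2]
def sp(c,t):
    return [(np.round(np.array(d['point'])*[512,384],1),round(d['score'],2)) for d in bot.spot_point(c,t)]
E
python3 - <<'E'
from h import *
np.set_printoptions(precision=4,suppress=True)
for n,p,z in [('rest',(217.5,187),.014),('fixed',(183,187),.13),('post',(241.5,180),.1),('barL',(301,200),.008),('barR',(369,208),.008),('sp0',(250,241),.018),('sp1',(268,241),.018),('can',(204,246),.05),('mug',(337,140),.09)]:
    print(n,onz('top',p,z))
print('fixed',tri([ray('top',(182.5,185.2)),ray('scene',(193.4,151.9))]))
print('post',tri([ray('top',(241.5,179.7)),ray('scene',(247.5,178.8))]))
print('scenebar',onz('scene',(300,245),.008),onz('scene',(375,286),.008))
for c in('scene','top'):
    im=cv2.imread(f'pics/{c}0.png'); 
    a=im[120:300,170:390]if c=='scene' else im[120:260,160:380]
    cv2.imwrite(f'pics/{c}0z.png',cv2.resize(a,None,fx=3.5,fy=3.5 if c=='top' else 3.3,interpolation=cv2.INTER_CUBIC))
E
```

```text
rest [0.551  0.0154 0.014 ]
fixed [0.5444 0.0815 0.13  ]
post [ 0.5636 -0.0541  0.1   ]
barL [ 0.5175 -0.2078  0.008 ]
barR [ 0.4971 -0.3886  0.008 ]
sp0 [ 0.4085 -0.0724  0.018 ]
sp1 [ 0.4088 -0.1199  0.018 ]
can [0.3981 0.0437 0.05  ]
mug [ 0.6639 -0.2878  0.09  ]
fixed (array([0.5481, 0.0816, 0.1359]), [np.float64(0.0002869147253544066), np.float64(0.0002869147253544799)])
post (array([ 0.5631, -0.0519,  0.1014]), [np.float64(0.002530519809699242), np.float64(0.0025305198096993173)])
scenebar [ 0.5168 -0.208   0.008 ] [ 0.4981 -0.3898  0.008 ]
```

View pics/scene0z.png

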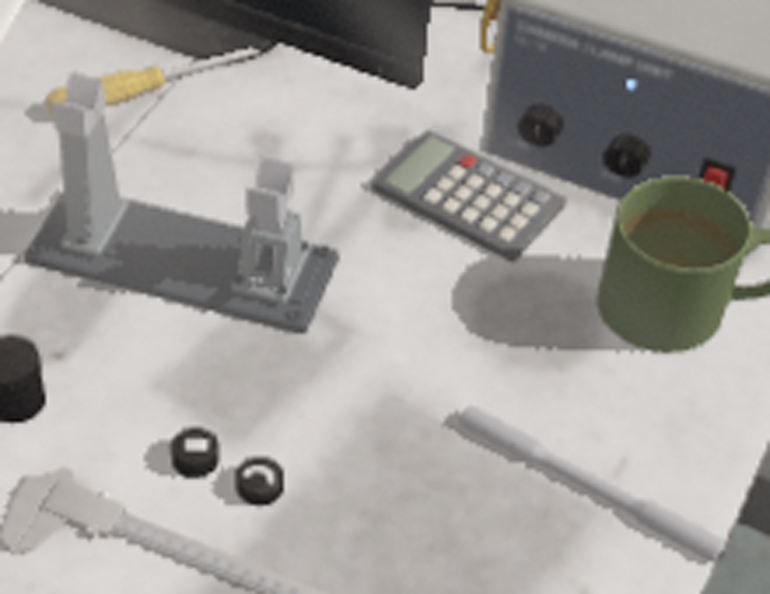

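View pics/top0z.png

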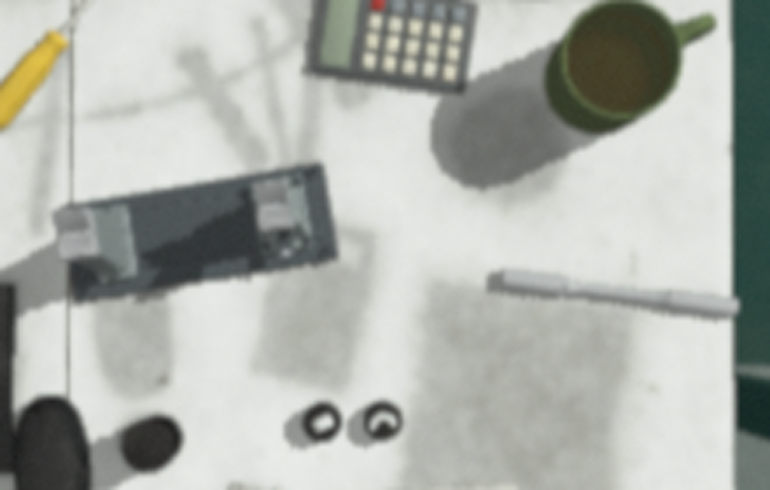

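```bash
python3 -m inch '[[-0.494,-0.257,-0.03,0.484,0],[-0.494,-0.257,-0.03,0.484,0],[-0.494,-0.257,-0.03,0.484,0],[-0.494,-0.257,-0.03,0.484,0],[-0.494,-0.257,-0.03,0.484,0],[-0.494,-0.257,-0.03,0.484,0],[-0.494,-0.257,-0.03,0.484,0],[-0.494,-0.257,-0.03,0.484,0],[-0.494,-0.257,-0.03,0.484,0],[-0.494,-0.257,-0.03,0.484,0]]'
python3 - <<'E'
from h import *
np.set_printoptions(precision=4,suppress=True)
o=bot.get_obs(); snap('wrist','w1'); C=cam('wrist',o)
print(o['eef_pos'],o['tool_rot'],o['joint_pos'])
for t in ['post','fixed_v','bar_mid','bar_rest']: print(t,sp('wrist',t))
for n,X in [('fixed',(.548,.0816,.14)),('post',(.563,-.052,.1014))]: print(n,proj('wrist',X,C))
E
```

```text
clock: 2.75
eef_pos: [0.5522, 0.0128, 0.2605]
tool_rot: [0.662, 0.749, -0.0, 0.0]
ft_force: [-1.2, 0.1, -0.5]
grip_width: 0.0851
[0.5522 0.0128 0.2605] [ 0.6621  0.7494 -0.0002  0.0002] [ 0.0234  0.3366  0.2116  1.4456 -0.0005  1.4708]
post [(array([259.2, 232. ]), 0.69)]
fixed_v [(array([258.7, 109.9]), 0.77)]
bar_mid [(array([207.9, 336.1]), 0.57)]
bar_rest [(array([261.6, 157.9]), 0.87)]
fixed [261.6593 113.6183]
post [258.9403 237.0768]
```

View pics/w1.png

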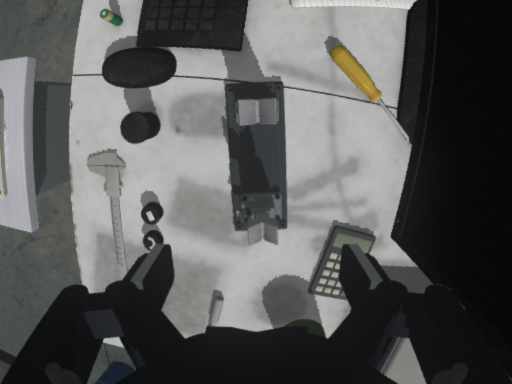

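The wrist view shows the rest nearly upright in the picture, with the fixed V at (258,110), the post V at (262,232) and the base between columns 226 and 288. I'll zoom in for precise positions.

Run:
```python
import cv2
im=cv2.imread('pics/w1.png')
a=im[70:255,205:310]
a=cv2.resize(a[0:92],None,fx=6,fy=6,interpolation=cv2.INTER_CUBIC); cv2.imwrite('pics/w1a.png',a)
a=cv2.resize(im[165:255,205:310],None,fx=6,fy=6,interpolation=cv2.INTER_CUBIC); cv2.imwrite('pics/w1b.png',a)
```

```text
(no output)
```

View pics/w1a.png

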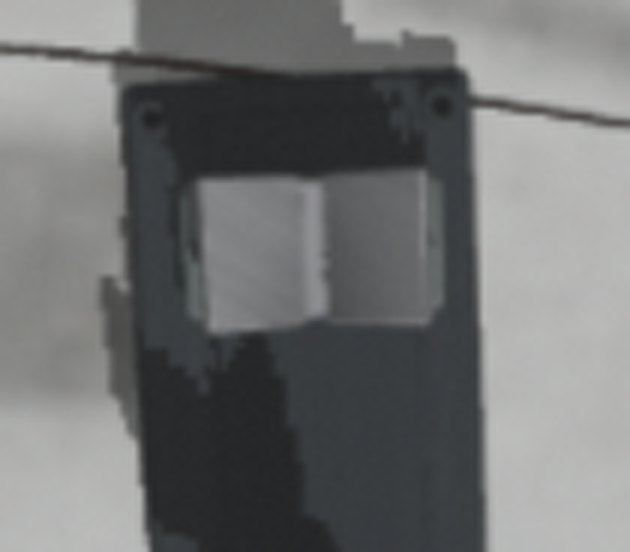

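View pics/w1b.png

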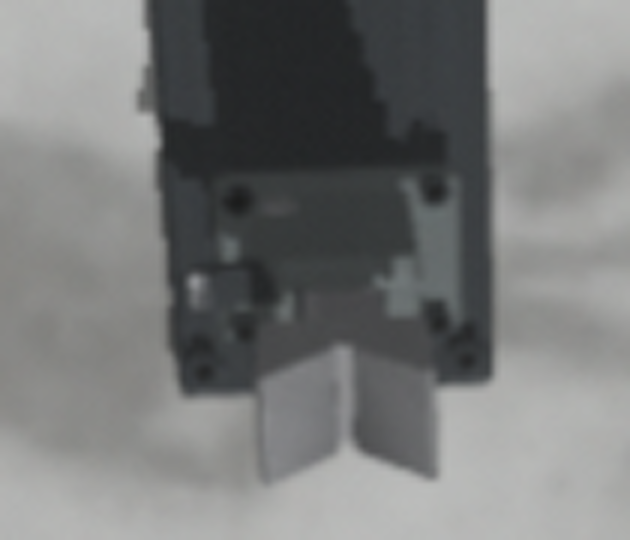

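```bash
cat > fit.py <<'E'
from h import *
from scipy.optimize import least_squares
np.set_printoptions(precision=4,suppress=True)
def fit(pts,C,oz=True):
    # pts: (kind,local xyz,(u,v)); kind p => z relative to post V
    def X(p,k,l):
        x,y,a,h,bz=p; l=np.array(l,float).copy()
        if k=='p': l[2]+=h
        if k=='f': l[2]+=.14
        c,s=np.cos(a),np.sin(a)
        return np.array([x+c*l[0]-s*l[1],y+s*l[0]+c*l[1],l[2]+bz])
    f=lambda p: np.concatenate([(proj('wrist',X(p,k,l),C)-uv) for k,l,uv in pts]+[[ (p[4])/.003]])
    r=least_squares(f,[.55,.015,.13,.105,0],loss='soft_l1')
    return r,f
E
python3 - <<'E'
from fit import *
class O(dict):pass
o=bot.get_obs(); C=cam('wrist',o)
A=lambda u,v:((u+.5)/6-.5+205,(v+.5)/6-.5+70)
B=lambda u,v:((u+.5)/6-.5+205,(v+.5)/6-.5+165)
pts=[('f',(-.0155,.011,.015),A(198,180)),('f',(-.0155,-.011,.015),A(208,333)),('f',(.0155,.011,.015),A(422,170)),('f',(.0155,-.011,.015),A(432,322)),
('f',(0,.011,0),A(314,180)),('f',(0,-.011,0),A(318,318)),
('p',(-.016,-.054+0,.015),B(255,378)),('p',(-.016,-.076,.015),B(266,485)),('p',(.016,-.054,.015),B(438,370)),('p',(.016,-.076,.015),B(438,480)),('p',(0,-.054,0),B(346,345)),('p',(0,-.076,0),B(346,443)),
('b',(-.038,.103,.014),A(123,86)),('b',(.038,.103,.014),A(469,70)),('b',(-.038,-.103,.014),B(184,395)),('b',(.038,-.103,.014),B(491,380))]
r,f=fit(pts,C); print(r.x,r.cost); print(f(r.x)[:-1].reshape(-1,2))
x,y,a,h,_=r.x
rx=np.array([np.cos(a),np.sin(a)]);ry=np.array([-np.sin(a),np.cos(a)])
P=np.r_[np.array([x,y])-.065*ry,h];F=np.r_[np.array([x,y])+.065*ry,.14]
print('post',P,'fixed',F)
for c in('scene','top'): print(c,'post',proj(c,P),'fix',proj(c,F))
E
```

```text
[ 0.5408  0.0864  0.1743  0.2343 -0.0026] 277.596272469139
[[  0.5274   1.2758]
 [  0.1351   1.767 ]
 [  0.4848   1.4126]
 [ -0.2559   2.0933]
 [ -0.1865   0.877 ]
 [  0.187    2.4467]
 [-13.7063 -12.9208]
 [-12.9317   4.1052]
 [ 12.667  -13.8674]
 [ 12.6888   2.7745]
 [ -0.8545 -17.0286]
 [  0.3967  -0.5295]
 [ -0.6993 -47.3129]
 [  0.1137 -47.1013]
 [ -2.8793 -41.667 ]
 [  1.4002 -41.4001]]
post [0.5521 0.0224 0.2343] fixed [0.5296 0.1504 0.14  ]
scene post [214.445  126.7593] fix [163.4421 145.4668]
top post [200.2772 180.6126] fix [152.373  193.0034]
```

```bash
sed -i "s/,loss='soft_l1'//" fit.py
cat > run1.py <<'E'
from fit import *
o=bot.get_obs(); C=cam('wrist',o)
A=lambda u,v:((u+.5)/6-.5+205,(v+.5)/6-.5+70)
B=lambda u,v:((u+.5)/6-.5+205,(v+.5)/6-.5+165)
pts=[('f',(-.0155,.076,.015),A(198,180)),('f',(-.0155,.054,.015),A(208,333)),('f',(.0155,.076,.015),A(422,170)),('f',(.0155,.054,.015),A(432,322)),
('f',(0,.076,0),A(314,180)),('f',(0,.054,0),A(318,318)),
('p',(-.016,-.054+0,.015),B(255,378)),('p',(-.016,-.076,.015),B(266,485)),('p',(.016,-.054,.015),B(438,370)),('p',(.016,-.076,.015),B(438,480)),('p',(0,-.054,0),B(346,345)),('p',(0,-.076,0),B(346,443)),
('b',(-.038,.103,.014),A(123,86)),('b',(.038,.103,.014),A(469,70)),('b',(-.038,-.103,.014),B(184,395)),('b',(.038,-.103,.014),B(491,380))]
r,f=fit(pts,C); print(r.x,r.cost); print(f(r.x)[:-1].reshape(-1,2))
x,y,a,h,bz=r.x
rx=np.array([np.cos(a),np.sin(a)]);ry=np.array([-np.sin(a),np.cos(a)])
P=np.r_[np.array([x,y])-.065*ry,h+bz];F=np.r_[np.array([x,y])+.065*ry,.14+bz]
print('post',P,'fixed',F)
for c in('scene','top'): print(c,'post',proj(c,P),'fix',proj(c,F))
E
python3 run1.py
```

```text
[ 0.5518  0.0238  0.1791  0.1037 -0.0048] 8.636615309805785
[[ 0.1421 -0.1736]
 [-0.1361  0.0868]
 [-0.2182 -0.2141]
 [-0.8267  0.2411]
 [-0.702  -0.579 ]
 [-0.2119  0.7862]
 [-0.2331 -0.3657]
 [-0.8745  0.4461]
 [-0.4022 -0.38  ]
 [ 0.0173 -0.0261]
 [-0.4758 -0.7727]
 [ 0.3075  0.9533]
 [ 1.0675 -0.4058]
 [ 1.6803 -0.4498]
 [ 0.5399  0.4765]
 [ 1.9477  0.6439]]
post [ 0.5634 -0.0402  0.0989] fixed [0.5403 0.0877 0.1352]
scene post [244.1497 177.5989] fix [189.3853 153.3905]
top post [235.834  180.0978] fix [179.8182 188.6283]
```

```bash
python3 - <<'E'
from h import *
o=bot.get_obs(); print(o['eef_pos'],o['tool_rot'],o['clock'],o['joint_vel'])
E
sed -i "s/^o=bot.get_obs.*/o=bot.get_obs(); o['eef_pos']=np.array([0.5522,0.0128,0.2605]); o['tool_rot']=np.array([.6621,.7494,-.0002,.0002]); C=cam('wrist',o)/" run1.py; python3 run1.py
```

```text
[0.54951488 0.01733356 0.26139322] [ 6.59273771e-01  7.51902940e-01 -6.09992983e-05 -2.45900205e-04] 3.0 [ 0.00701333 -0.0062437  -0.0001433  -0.00195308 -0.00289921 -0.000485  ]
[ 0.5547  0.0191  0.1716  0.1034 -0.0053] 8.927594246488248
[[ 0.1173 -0.1697]
 [-0.155   0.1385]
 [-0.1732 -0.2151]
 [-0.7801  0.2871]
 [-0.6986 -0.5912]
 [-0.205   0.8164]
 [-0.2315 -0.3564]
 [-0.871   0.4506]
 [-0.3958 -0.3767]
 [ 0.0238 -0.0279]
 [-0.4769 -0.7783]
 [ 0.3075  0.9437]
 [ 0.9925 -0.5123]
 [ 1.6798 -0.5633]
 [ 0.5004  0.5049]
 [ 1.9491  0.6606]]
post [ 0.5658 -0.0449  0.0981] fixed [0.5435 0.0831 0.1347]
scene post [246.4873 177.9083] fix [191.9065 153.3215]
top post [237.8113 179.1778] fix [181.8357 187.2446]
```

Run:
```python
from h import *
o=bot.get_obs(); snap('wrist','w2');print(o['eef_pos'],o['tool_rot'],bot.get_obs()['eef_pos'])
im=cv2.imread('pics/w2.png')
cv2.imwrite('pics/w2a.png',cv2.resize(im[70:162,205:310],None,fx=6,fy=6,interpolation=cv2.INTER_CUBIC))
cv2.imwrite('pics/w2b.png',cv2.resize(im[165:255,205:310],None,fx=6,fy=6,interpolation=cv2.INTER_CUBIC))
```

```text
[0.54951488 0.01733356 0.26139322] [ 6.59273771e-01  7.51902940e-01 -6.09992983e-05 -2.45900205e-04] [0.54956048 0.01744985 0.2615448 ]
```

View pics/w2a.png

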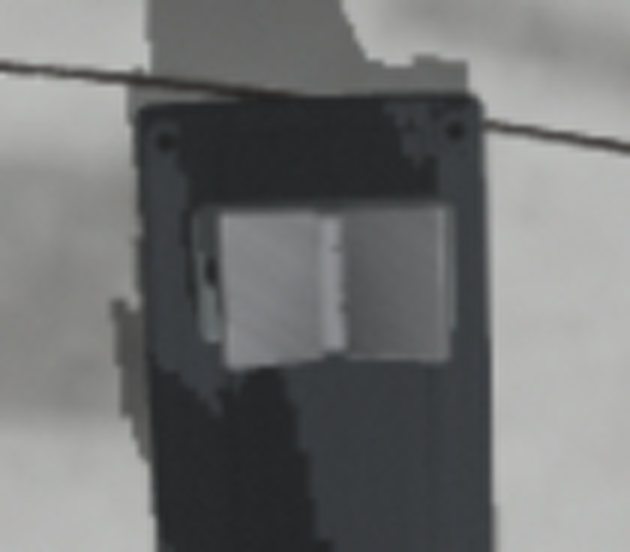

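View pics/w2b.png

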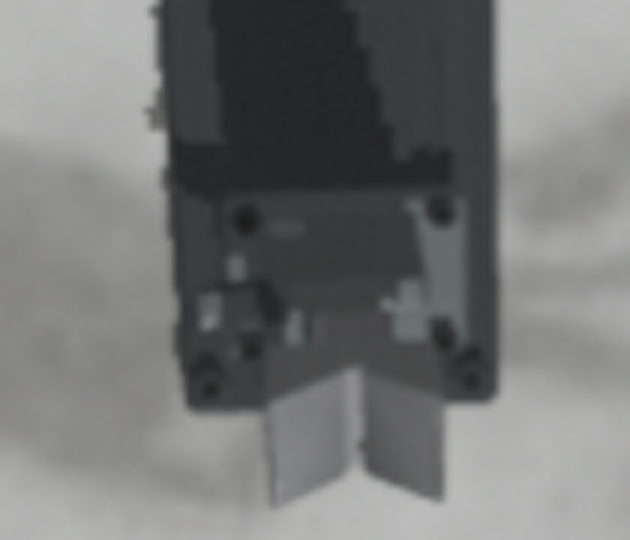

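```bash
cat > run2.py <<'E'
from fit import *
o={'eef_pos':np.array([0.5495,0.0174,0.2614]),'tool_rot':np.array([.65927,.7519,-.00006,-.00025])}; C=cam('wrist',o)
A=lambda u,v:((u+.5)/6-.5+205,(v+.5)/6-.5+70)
B=lambda u,v:((u+.5)/6-.5+205,(v+.5)/6-.5+165)
pts=[('f',(-.016,.076,.015),A(217,212)),('f',(-.016,.054,.015),A(227,368)),('f',(.016,.076,.015),A(447,206)),('f',(.016,.054,.015),A(452,360)),
('f',(0,.076,0),A(330,215)),('f',(0,.054,0),A(335,354)),
('p',(-.016,-.054+0,.015),B(266,403)),('p',(-.016,-.076,.015),B(272,507)),('p',(.016,-.054,.015),B(445,403)),('p',(.016,-.076,.015),B(443,501)),('p',(0,-.054,0),B(358,370)),('p',(0,-.076,0),B(358,465)),
('b',(-.038,.103,.014),A(134,104)),('b',(.038,.103,.014),A(484,93)),('b',(-.038,-.103,.014),B(185,411)),('b',(.038,-.103,.014),B(498,403))]
r,f=fit(pts,C); print(r.x,r.cost); print(f(r.x)[:-1].reshape(-1,2))
x,y,a,h,bz=r.x
rx=np.array([np.cos(a),np.sin(a)]);ry=np.array([-np.sin(a),np.cos(a)])
P=np.r_[np.array([x,y])-.065*ry,h+bz];F=np.r_[np.array([x,y])+.065*ry,.14+bz]
print('post',P,'fixed',F)
for c in('scene','top'): print(c,'post',proj(c,P),'fix',proj(c,F))
E
python3 run2.py
```

```text
[ 0.5546  0.0191  0.1697  0.1029 -0.0043] 10.464038176812725
[[-0.2068  0.2115]
 [-0.737   0.0213]
 [-0.3574 -0.1138]
 [-0.4411  0.0305]
 [-0.1251 -0.8337]
 [-0.0646  0.4008]
 [-0.4523 -0.396 ]
 [-0.4949  0.6658]
 [-0.1589 -1.4841]
 [ 0.3527  0.6027]
 [-1.0195 -0.8118]
 [-0.4619  1.183 ]
 [ 1.5911  0.0028]
 [ 1.598  -0.2348]
 [ 1.2453  0.939 ]
 [ 1.4937  0.3894]]
post [ 0.5656 -0.045   0.0986] fixed [0.5437 0.0831 0.1357]
scene post [246.4712 177.8298] fix [191.8918 152.9895]
top post [237.8124 179.2191] fix [181.7395 187.1743]
```

```bash
python3 -m inch '[[-0.032,0.004,0.03,-0.018,0],[-0.064,0.008,0.06,-0.018,0],[-0.064,0.008,0.085,-0.018,0],[-0.064,0.008,0.1,-0.018,0],[-0.064,0.008,0.1,-0.018,0],[-0.064,0.008,0.1,-0.018,0],[-0.064,0.008,0.1,-0.018,0]]'
python3 - <<'E'
from h import *
np.set_printoptions(precision=5,suppress=True)
o=bot.get_obs(); im=snap('wrist','w3'); C=cam('wrist',o);print(o['eef_pos'],o['tool_rot'],bot.get_obs()['eef_pos'])
print(sp('wrist','post'),sp('wrist','fixed_v'))
im=cv2.imread('pics/w3.png')
cv2.imwrite('pics/w3z.png',cv2.resize(im[60:310,150:370],None,fx=2.4,fy=2.4,interpolation=cv2.INTER_CUBIC))
E
```

```text
clock: 3.92
eef_pos: [0.5673, -0.046, 0.1627]
tool_rot: [0.645, 0.764, 0.001, 0.001]
ft_force: [-0.0, -0.1, -0.8]
grip_width: 0.0855
[ 0.56731 -0.04595  0.16268] [0.64542 0.76383 0.00074 0.00105] [ 0.56719 -0.04605  0.16251]
[(array([255.3, 211.7]), 0.62)] [(array([256.6,   7. ]), 0.8), (array([253.3, 209.3]), 0.45), (array([241.9, 186.4]), 0.42)]
```

View pics/w3z.png

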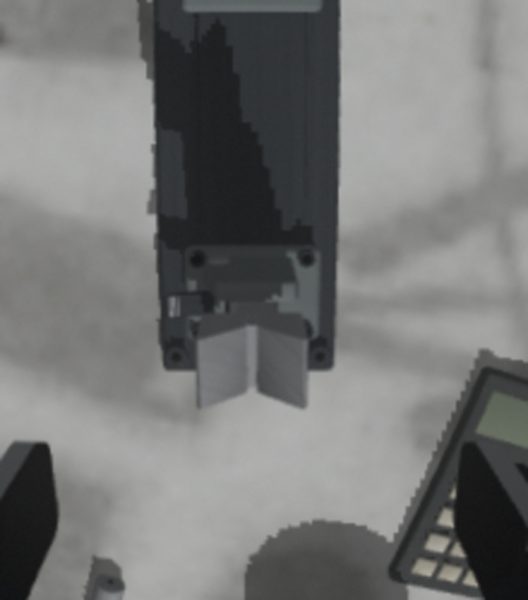

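View pics/w3.png

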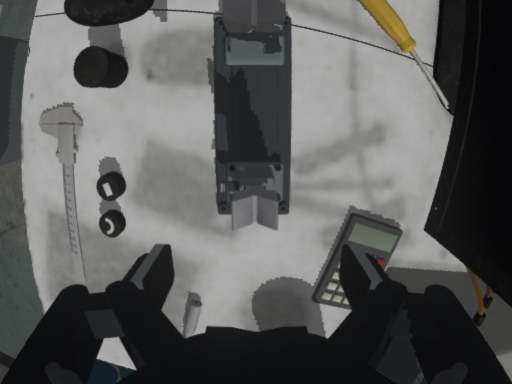

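Run:
```python
from h import *
np.set_printoptions(precision=4,suppress=True)
C2=cam('wrist',{'eef_pos':np.array([0.5495,0.0174,0.2614]),'tool_rot':np.array([.65927,.7519,-.00006,-.00025])})
C3=cam('wrist',{'eef_pos':np.array([.5673,-.046,.1626]),'tool_rot':np.array([.64542,.76383,.00074,.00105])})
B=lambda u,v:((u+.5)/6-.5+205,(v+.5)/6-.5+165)
D=lambda u,v:((u+.5)/2.4-.5+150,(v+.5)/2.4-.5+60)
S=[]
for a,b in [((266,403),(197,336)),((272,507),(199,408)),((445,403),(309,336)),((443,501),(307,408)),((358,370),(252,325)),((358,465),(252,389))]:
    x,e=tri([ray('wrist',B(*a),C2),ray('wrist',D(*b),C3)]); S.append(x); print(x,np.round(e[0]*1000,2))
print('top mid',np.mean(S[:4],0),'V',np.mean(S[4:],0))
Z=.12
for b in [(197,336),(199,408),(309,336),(307,408)]: print(onz('wrist',D(*b),Z,C3))
```

```text
[ 0.5486 -0.034   0.1206] 0.32
[ 0.5523 -0.0591  0.1106] 0.03
[ 0.5774 -0.0254  0.1317] 0.08
[ 0.5831 -0.0527  0.1131] 0.3
[ 0.5643 -0.0335  0.1024] 0.42
[ 0.5684 -0.0589  0.0889] 0.28
top mid [ 0.5653 -0.0428  0.119 ] V [ 0.5664 -0.0462  0.0957]
[ 0.5489 -0.034   0.12  ]
[ 0.5524 -0.055   0.12  ]
[ 0.5788 -0.0289  0.12  ]
[ 0.5824 -0.0499  0.12  ]
```

```bash
python3 -m inch '[[0,-0.0015,0.03,0,0],[0,-0.0015,0.055,0,0],[0,-0.0015,0.075,0,0],[0,-0.0015,0.075,0,0],[0,-0.0015,0.075,0,0]]'
python3 - <<'E'
from h import *
np.set_printoptions(precision=5,suppress=True)
o=bot.get_obs(); im=snap('wrist','w4');print(o['eef_pos'],o['ft_force'])
im=cv2.imread('pics/w4.png')
cv2.imwrite('pics/w4z.png',cv2.resize(im[110:330,130:390],None,fx=2.4,fy=2.4,interpolation=cv2.INTER_CUBIC))
E
```

```text
clock: 4.7
eef_pos: [0.5657, -0.0466, 0.0872]
tool_rot: [0.646, 0.764, 0.0, 0.001]
ft_force: [0.2, -0.6, 0.8]
grip_width: 0.0853
[ 0.56568 -0.04663  0.08723] [ 0.16365 -0.55723  0.81368]
```

View pics/w4z.png

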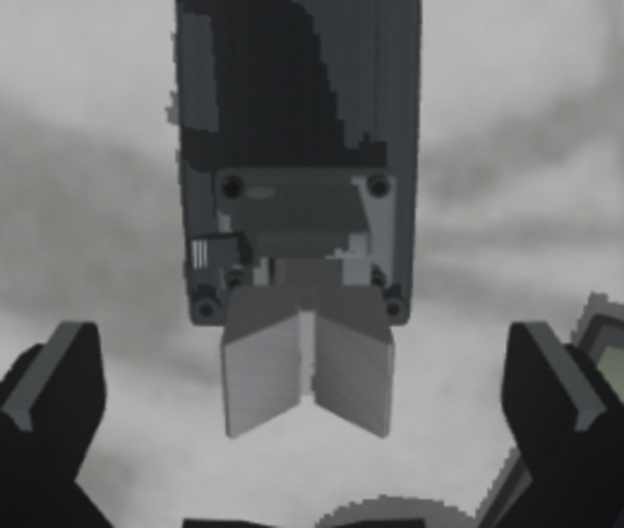

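The post is centred between the jaws, but the block sits about 4 mm toward +y (picture up). I'll shift by that amount and close.

```bash
python3 -m inch '[[0.004,0,0,0,0],[0.004,0,0,0,0.4],[0.004,0,0,0,1],[0.004,0,0,0,1],[0.004,0,0,0,1],[0.004,0,0,0,1],[0.004,0,0,0,1]]'
python3 -m inch '[[0,0,0,0,1],[0,0,0,0,1]]'
```

```text
clock: 5.62
eef_pos: [0.5657, -0.0424, 0.0869]
tool_rot: [0.646, 0.764, 0.001, 0.001]
ft_force: [5.7, 1.7, 0.5]
grip_width: 0.0312
clock: 5.88
eef_pos: [0.5657, -0.0424, 0.0869]
tool_rot: [0.646, 0.764, 0.001, 0.001]
ft_force: [5.0, 2.1, 0.7]
grip_width: 0.0311
```

```bash
for i in 1 2 3 4 5 6; do python3 -m inch '[[0,0,-0.001,0,1],[0,0,-0.001,0,1]]' | sed -n '1p;2p;4p;5p' | tr '\n' ' '; echo; done
```

```text
clock: 6.12 eef_pos: [0.5657, -0.0424, 0.0873] ft_force: [6.2, 0.7, -1.2] grip_width: 0.0312 
clock: 6.38 eef_pos: [0.5657, -0.0424, 0.0881] ft_force: [6.5, 1.5, -2.3] grip_width: 0.0311 
clock: 6.62 eef_pos: [0.5657, -0.0424, 0.0887] ft_force: [7.0, 0.9, -5.5] grip_width: 0.031 
clock: 6.88 eef_pos: [0.5657, -0.0424, 0.0892] ft_force: [8.6, 1.0, -7.1] grip_width: 0.031 
clock: 7.12 eef_pos: [0.5656, -0.0424, 0.0896] ft_force: [10.9, 1.0, -11.6] grip_width: 0.0308 
clock: 7.38 eef_pos: [0.5657, -0.0424, 0.0907] ft_force: [9.8, -1.5, -9.2] grip_width: 0.0309
```

```bash
for i in 1 2 3 4 5 6 7 8; do python3 -m inch '[[0,0,-0.001,0,1],[0,0,-0.001,0,1]]' | sed -n '1p;2p;4p;5p' | tr '\n' ' '; echo; done
```

```text
clock: 7.62 eef_pos: [0.5657, -0.0424, 0.0918] ft_force: [8.7, 1.1, -9.0] grip_width: 0.031 
clock: 7.88 eef_pos: [0.5656, -0.0424, 0.0922] ft_force: [9.8, 2.1, -12.5] grip_width: 0.0306 
clock: 8.12 eef_pos: [0.5656, -0.0424, 0.0932] ft_force: [9.3, 1.1, -11.0] grip_width: 0.0307 
clock: 8.38 eef_pos: [0.5657, -0.0424, 0.0953] ft_force: [8.4, 0.6, -6.7] grip_width: 0.0312 
clock: 8.62 eef_pos: [0.5657, -0.0424, 0.0965] ft_force: [7.1, 1.5, -4.7] grip_width: 0.0309 
clock: 8.88 eef_pos: [0.5656, -0.0424, 0.0972] ft_force: [8.8, 1.3, -8.0] grip_width: 0.0314 
clock: 9.12 eef_pos: [0.5656, -0.0424, 0.0976] ft_force: [9.3, 1.5, -11.3] grip_width: 0.031 
clock: 9.38 eef_pos: [0.5656, -0.0424, 0.0986] ft_force: [8.6, 0.5, -10.1] grip_width: 0.0308
```

Run:
```python
from h import *
np.set_printoptions(precision=5,suppress=True)
im=snap('wrist','w5')
im=cv2.imread('pics/w5.png')
cv2.imwrite('pics/w5z.png',cv2.resize(im[110:330,130:390],None,fx=2.4,fy=2.4,interpolation=cv2.INTER_CUBIC))
snap('scene','s5'); im=cv2.imread('pics/s5.png')
cv2.imwrite('pics/s5z.png',cv2.resize(im[120:220,170:290],None,fx=5,fy=5,interpolation=cv2.INTER_CUBIC))
print(bot.get_obs()['ft_force'],bot.get_obs()['eef_pos'])
```

```text
[ 9.14764 -0.49054 -9.56818] [ 0.56561 -0.04237  0.09873]
```

View pics/w5z.png

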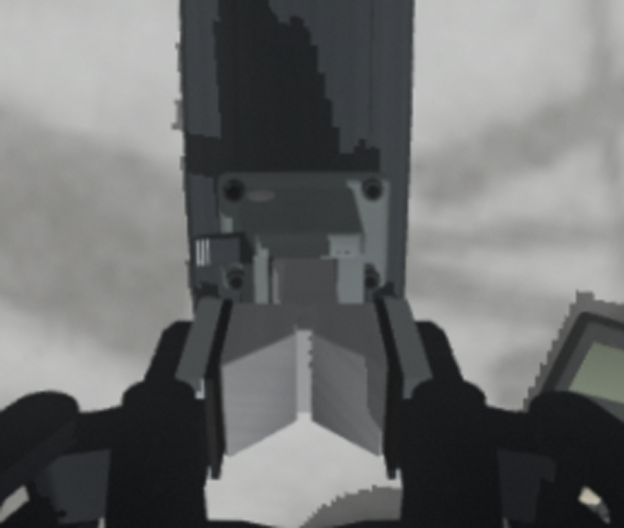

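View pics/s5z.png

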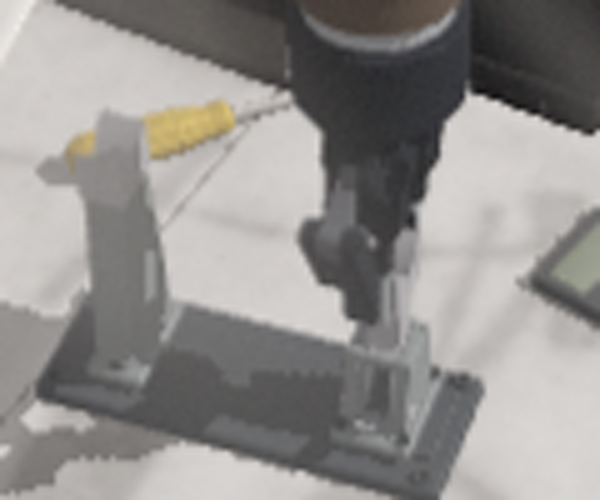

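```bash
for i in 1 2 3 4 5 6 7 8; do python3 -m inch '[[0,0,-0.001,0,1],[0,0,-0.001,0,1]]' | sed -n '1p;2p;4p;5p' | tr '\n' ' '; echo; done
```

```text
clock: 9.72 eef_pos: [0.5656, -0.0424, 0.0994] ft_force: [9.1, 0.9, -11.1] grip_width: 0.0306 
clock: 9.98 eef_pos: [0.5656, -0.0424, 0.0998] ft_force: [10.9, 1.4, -15.0] grip_width: 0.0309 
clock: 10.22 eef_pos: [0.5656, -0.0423, 0.1013] ft_force: [9.8, 0.8, -12.4] grip_width: 0.0308 
clock: 10.48 eef_pos: [0.5656, -0.0423, 0.1016] ft_force: [11.1, 1.7, -15.2] grip_width: 0.0308 
clock: 10.72 eef_pos: [0.5657, -0.0424, 0.1044] ft_force: [8.2, 2.2, -5.0] grip_width: 0.031 
clock: 10.98 eef_pos: [0.5656, -0.0424, 0.1053] ft_force: [8.7, 1.1, -6.9] grip_width: 0.0309 
clock: 11.22 eef_pos: [0.5656, -0.0424, 0.1056] ft_force: [9.4, 1.3, -10.4] grip_width: 0.031 
clock: 11.48 eef_pos: [0.5657, -0.0424, 0.1066] ft_force: [8.5, 1.4, -9.5] grip_width: 0.0313
```

```bash
for i in 1 2 3 4 5 6 7 8 9 10 11 12; do python3 -m inch '[[0,0,-0.001,0,1],[0,0,-0.001,0,1]]' | sed -n '1p;2p;4p;5p' | tr '\n' ' '; echo; done
```

```text
clock: 11.72 eef_pos: [0.5656, -0.0424, 0.1073] ft_force: [9.7, 0.3, -10.6] grip_width: 0.031 
clock: 11.98 eef_pos: [0.5656, -0.0424, 0.1082] ft_force: [9.8, 1.3, -11.8] grip_width: 0.0308 
clock: 12.22 eef_pos: [0.5656, -0.0423, 0.1091] ft_force: [9.5, 1.3, -11.6] grip_width: 0.0309 
clock: 12.48 eef_pos: [0.5656, -0.0423, 0.1096] ft_force: [11.0, 1.2, -15.4] grip_width: 0.0311 
clock: 12.72 eef_pos: [0.5657, -0.0424, 0.1124] ft_force: [8.2, 1.3, -5.8] grip_width: 0.0308 
clock: 12.98 eef_pos: [0.5657, -0.0424, 0.1132] ft_force: [9.3, 1.3, -7.2] grip_width: 0.0306 
clock: 13.22 eef_pos: [0.5656, -0.0424, 0.1139] ft_force: [8.1, 2.0, -8.7] grip_width: 0.0312 
clock: 13.48 eef_pos: [0.5656, -0.0424, 0.1146] ft_force: [8.7, 1.7, -9.2] grip_width: 0.0309 
clock: 13.72 eef_pos: [0.5656, -0.0424, 0.1151] ft_force: [10.4, 2.4, -12.5] grip_width: 0.0312 
clock: 13.98 eef_pos: [0.5656, -0.0424, 0.1164] ft_force: [9.4, 0.6, -10.9] grip_width: 0.0309 
clock: 14.22 eef_pos: [0.5656, -0.0423, 0.1175] ft_force: [8.5, 3.3, -11.4] grip_width: 0.031 
clock: 14.48 eef_pos: [0.5656, -0.0424, 0.1197] ft_force: [7.5, 0.4, -2.5] grip_width: 0.0308
```

Clicks 3 and 4 are clear at about 0.1105 and 0.1185. The fifth is expected near 0.1265.

```bash
for i in 1 2 3 4 5 6 7; do python3 -m inch '[[0,0,-0.001,0,1],[0,0,-0.001,0,1]]' | sed -n '1p;2p;4p;5p' | tr '\n' ' '; echo; done
```

```text
clock: 14.72 eef_pos: [0.5657, -0.0424, 0.1206] ft_force: [7.6, 1.3, -5.5] grip_width: 0.0311 
clock: 14.98 eef_pos: [0.5657, -0.0424, 0.1212] ft_force: [7.8, 1.6, -7.0] grip_width: 0.0314 
clock: 15.22 eef_pos: [0.5656, -0.0424, 0.1219] ft_force: [9.4, -1.7, -8.8] grip_width: 0.031 
clock: 15.48 eef_pos: [0.5656, -0.0424, 0.1228] ft_force: [9.3, -0.2, -10.2] grip_width: 0.0314 
clock: 15.72 eef_pos: [0.5656, -0.0424, 0.1236] ft_force: [10.3, -0.8, -9.8] grip_width: 0.0309 
clock: 15.98 eef_pos: [0.5656, -0.0424, 0.1246] ft_force: [9.4, 3.1, -9.5] grip_width: 0.031 
clock: 16.23 eef_pos: [0.5656, -0.0423, 0.1254] ft_force: [10.2, 1.5, -11.1] grip_width: 0.0308
```

```bash
for i in 1 2; do python3 -m inch '[[0,0,-0.001,0,1],[0,0,-0.001,0,1]]' | sed -n '1p;2p;4p;5p' | tr '\n' ' '; echo; done
```

```text
clock: 16.48 eef_pos: [0.5657, -0.0424, 0.1274] ft_force: [7.5, 1.3, -4.0] grip_width: 0.031 
clock: 16.73 eef_pos: [0.5657, -0.0424, 0.1285] ft_force: [6.9, 1.6, -5.1] grip_width: 0.0309
```

```bash
for i in 1 2 3; do python3 -m inch '[[0,0,0.001,0,1],[0,0,0.001,0,1]]' | sed -n '1p;2p;4p;5p' | tr '\n' ' '; echo; done
```

```text
clock: 16.98 eef_pos: [0.5657, -0.0424, 0.1282] ft_force: [6.5, 1.2, -2.1] grip_width: 0.0311 
clock: 17.23 eef_pos: [0.5657, -0.0424, 0.1275] ft_force: [6.5, 1.1, -1.1] grip_width: 0.0312 
clock: 17.48 eef_pos: [0.5657, -0.0424, 0.1266] ft_force: [5.6, 1.7, -0.6] grip_width: 0.0312
```

```bash
for i in 1 2; do python3 -m inch '[[0,0,0.0005,0,1],[0,0,0.0005,0,1]]' | sed -n '1p;2p;4p;5p' | tr '\n' ' '; echo; done
```

```text
clock: 17.73 eef_pos: [0.5657, -0.0424, 0.1264] ft_force: [6.1, -0.4, 0.8] grip_width: 0.0313 
clock: 17.98 eef_pos: [0.5657, -0.0424, 0.1262] ft_force: [5.1, 1.7, 3.3] grip_width: 0.031
```

```bash
for i in 1 2 3; do python3 -m inch '[[0,0,0.0005,0,1],[0,0,0.0005,0,1]]' | sed -n '1p;2p;4p;5p' | tr '\n' ' '; echo; done
```

```text
clock: 18.23 eef_pos: [0.5657, -0.0424, 0.1261] ft_force: [5.1, -1.0, 6.7] grip_width: 0.0311 
clock: 18.48 eef_pos: [0.5657, -0.0424, 0.1259] ft_force: [3.8, 1.3, 7.4] grip_width: 0.0312 
clock: 18.73 eef_pos: [0.5657, -0.0423, 0.1259] ft_force: [3.4, 2.3, 8.9] grip_width: 0.0314
```

```bash
for i in 1 2; do python3 -m inch '[[0,0,0.0005,0,1],[0,0,0.0005,0,1]]' | sed -n '1p;2p;4p;5p' | tr '\n' ' '; echo; done
```

```text
clock: 18.98 eef_pos: [0.5657, -0.0423, 0.1258] ft_force: [2.2, 2.1, 11.1] grip_width: 0.031 
clock: 19.23 eef_pos: [0.5657, -0.0424, 0.1257] ft_force: [1.4, 1.8, 13.4] grip_width: 0.0308
```

```bash
python3 -m inch '[[0,0,0.0005,0,1],[0,0,0.0005,0,1],[0,0,0.0005,0,1],[0,0,0.0005,0,1],[0,0,0.0005,0,1]]'
python3 - <<'E'
from h import *
im=snap('wrist','w6')
im=cv2.imread('pics/w6.png')
cv2.imwrite('pics/w6z.png',cv2.resize(im[0:300,130:390],None,fx=1.9,fy=1.9,interpolation=cv2.INTER_CUBIC))
snap('scene','s6'); im=cv2.imread('pics/s6.png')
cv2.imwrite('pics/s6z.png',cv2.resize(im[120:220,170:290],None,fx=5,fy=5,interpolation=cv2.INTER_CUBIC))
E
```

```text
clock: 19.85
eef_pos: [0.5657, -0.0424, 0.1256]
tool_rot: [0.646, 0.764, 0.002, 0.002]
ft_force: [0.6, 1.9, 15.5]
grip_width: 0.0309
```

View pics/w6z.png

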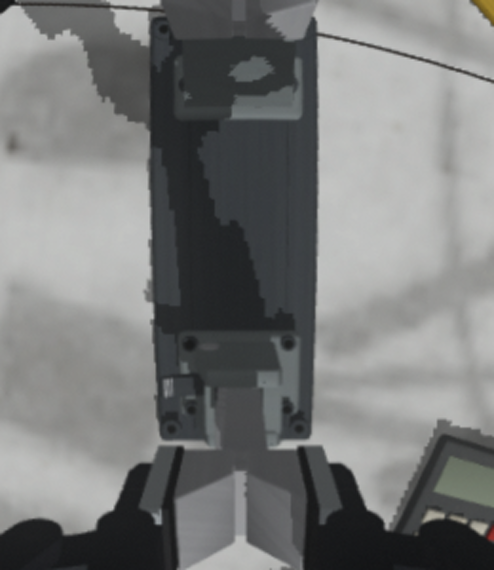

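View pics/s6z.png

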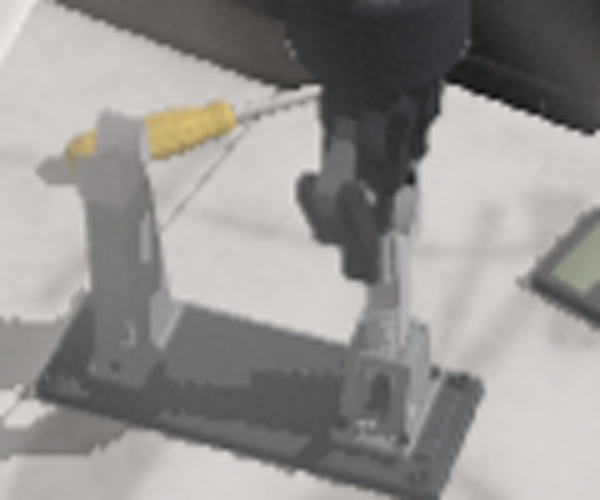

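```bash
python3 -m inch '[[0,0,-0.001,0,1],[0,0,-0.002,0,1],[0,0,-0.003,0,1],[0,0,-0.003,0,1]]'; python3 -m inch '[[0,0,0,0,0],[0,0,0,0,0],[0,0,0,0,0],[0,0,0,0,0],[0,0,0,0,0]]'
```

```text
clock: 20.45
eef_pos: [0.5656, -0.0424, 0.1262]
tool_rot: [0.646, 0.764, 0.001, 0.001]
ft_force: [6.1, 1.4, 4.1]
grip_width: 0.0308
clock: 21.08
eef_pos: [0.5642, -0.0426, 0.1252]
tool_rot: [0.646, 0.764, -0.0, -0.0]
ft_force: [0.4, 0.2, -0.1]
grip_width: 0.0855
```

```bash
python3 -m inch '[[0,0,-0.05,0,0],[0,0,-0.09,0,0],[-0.06,-0.025,-0.09,0.06,0],[-0.12,-0.05,-0.09,0.13,0],[-0.18,-0.074,-0.09,0.13,0],[-0.242,-0.0985,-0.09,0.13,0],[-0.242,-0.0985,-0.06,0.13,0],[-0.242,-0.0985,-0.04,0.13,0],[-0.242,-0.0985,-0.04,0.13,0],[-0.242,-0.0985,-0.04,0.13,0]]'
python3 -m inch '[[0,0,0,0,0],[0,0,0,0,0]]'
python3 - <<'E'
from h import *
np.set_printoptions(precision=5,suppress=True)
o=bot.get_obs(); im=snap('wrist','w7');print(o['eef_pos'],o['tool_rot'],bot.get_obs()['eef_pos']); print(sp('wrist','bar_mid'))
snap('scene','s7'); im=cv2.imread('pics/s7.png')
cv2.imwrite('pics/s7z.png',cv2.resize(im[110:220,170:290],None,fx=5,fy=5,interpolation=cv2.INTER_CUBIC))
snap('top','t7'); im=cv2.imread('pics/t7.png')
cv2.imwrite('pics/t7z.png',cv2.resize(im[120:260,160:380],None,fx=3.5,fy=3.5,interpolation=cv2.INTER_CUBIC))
E
```

```text
clock: 22.32
eef_pos: [0.5079, -0.2976, 0.1662]
tool_rot: [0.743, 0.669, 0.0, 0.001]
ft_force: [0.0, 0.9, 0.1]
grip_width: 0.0853
clock: 22.58
eef_pos: [0.5081, -0.2975, 0.1664]
tool_rot: [0.743, 0.669, 0.0, 0.001]
ft_force: [-0.0, 0.8, -0.2]
grip_width: 0.0856
[ 0.50808 -0.29754  0.16636] [0.74311 0.66917 0.00027 0.0009 ] [ 0.50792 -0.29751  0.16611]
[(array([256.2, 181.8]), 0.89)]
```

View pics/w7.png

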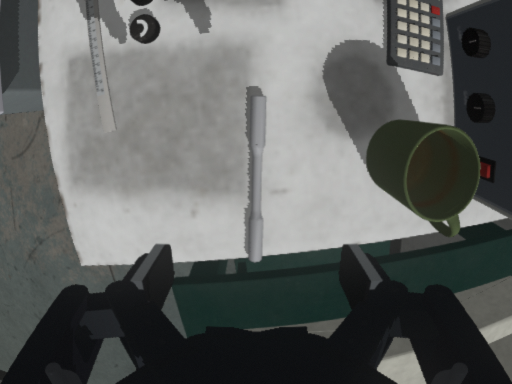

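View pics/s7z.png

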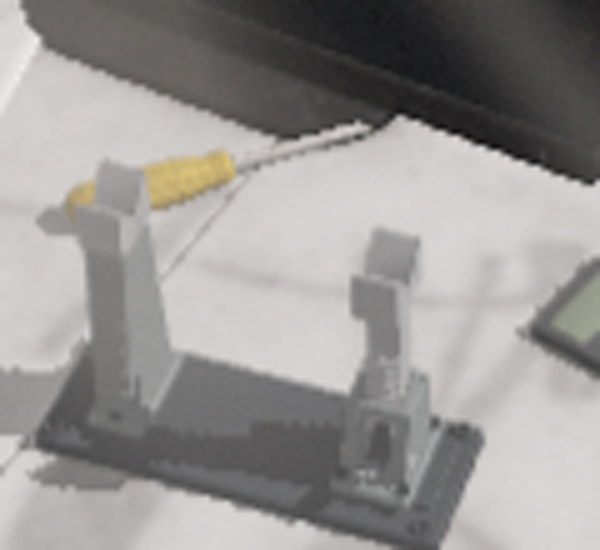

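View pics/t7z.png

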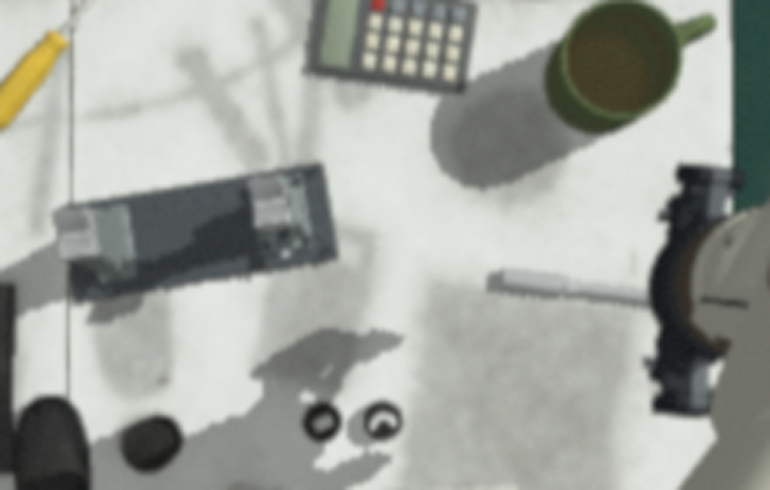

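Run:
```python
from h import *
np.set_printoptions(precision=4,suppress=True)
im=cv2.imread('pics/w7.png')
cv2.imwrite('pics/w7z.png',cv2.resize(im[85:275,220:300],None,fx=3.1,fy=3.1,interpolation=cv2.INTER_CUBIC))
o=bot.get_obs(); C=cam('wrist',o)
m=bot.masks_of('wrist','bar_mid')[0]; print(m['score'])
px=m['pixels']; ys,xs=np.nonzero(px)
# map to bench plane at z=.008 and PCA
Q=np.array([onz('wrist',(x,y),.010,C)[:2] for x,y in zip(xs,ys)])
mu=Q.mean(0);u=np.linalg.svd(Q-mu,full_matrices=0)[2][0]; u*=np.sign(u[1]); s=(Q-mu)@u
print(len(Q),'len',np.ptp(s),'mid',mu+u*(s.max()+s.min())/2,'dir',u,'yaw',np.arctan2(-u[0],u[1]))
```

```text
0.86
2104 len 0.18021178173380042 mid [ 0.507  -0.3018] dir [0.1189 0.9929] yaw -0.11922231580879668
```

View pics/w7z.png

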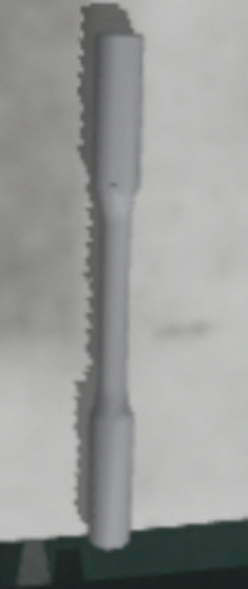

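```bash
python3 -m inch '[[-0.0036,-0.0005,0.05,0.007,0],[-0.0036,-0.0005,0.1,0.007,0],[-0.0036,-0.0005,0.13,0.007,0],[-0.0036,-0.0005,0.15,0.007,0],[-0.0036,-0.0005,0.158,0.007,0],[-0.0036,-0.0005,0.163,0.007,0],[-0.0036,-0.0005,0.163,0.007,0],[-0.0036,-0.0005,0.163,0.007,0]]'
python3 - <<'E'
from h import *
o=bot.get_obs(); snap('wrist','w8'); print(o['eef_pos'],o['ft_force'])
E
```

```text
clock: 23.82
eef_pos: [0.5072, -0.3015, 0.0033]
tool_rot: [0.748, 0.663, 0.0, 0.001]
ft_force: [0.1, 0.3, -0.8]
grip_width: 0.0857
[ 0.5072407  -0.30153923  0.00332348] [ 0.08777617  0.33486505 -0.83701588]
```

View pics/w8.png

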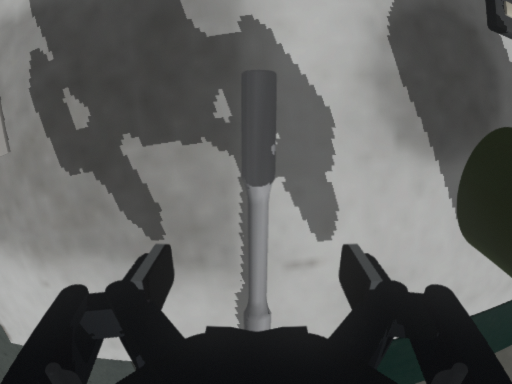

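The bar's waist is centred between the jaws (columns 245–270, rows 185–305). Closing and lifting.

```bash
python3 -m inch '[[0,0,0,0,0.6],[0,0,0,0,1],[0,0,0,0,1],[0,0,0,0,1],[0,0,0,0,1],[0,0,0,0,1],[0,0,0,0,1]]'; python3 -m inch '[[0,0,0,0,1],[0,0,0,0,1]]'
```

```text
clock: 24.75
eef_pos: [0.5069, -0.3012, 0.0025]
tool_rot: [0.748, 0.663, 0.0, 0.0]
ft_force: [-0.0, 0.9, 0.8]
grip_width: 0.007
clock: 25.0
eef_pos: [0.5068, -0.3012, 0.0025]
tool_rot: [0.748, 0.663, 0.0, 0.0]
ft_force: [0.6, -0.1, 2.0]
grip_width: 0.0073
```

```bash
python3 -m inch '[[0,0,-0.01,0,1],[0,0,-0.02,0,1],[0,0,-0.03,0,1],[0,0,-0.03,0,1],[0,0,-0.03,0,1]]'
python3 - <<'E'
from h import *
o=bot.get_obs(); snap('wrist','w9'); print(o['eef_pos'],o['ft_force'],o['ft_torque'])
snap('scene','s9'); im=cv2.imread('pics/s9.png')
cv2.imwrite('pics/s9z.png',cv2.resize(im[200:320,270:400],None,fx=4,fy=4,interpolation=cv2.INTER_CUBIC))
E
```

```text
clock: 25.62
eef_pos: [0.5064, -0.3011, 0.0323]
tool_rot: [0.748, 0.663, -0.0, -0.0]
ft_force: [-0.4, 0.1, -2.1]
grip_width: 0.0073
[ 0.50640762 -0.30105562  0.03230666] [-0.44685339  0.14977111 -2.14634058] [ 0.01673675 -0.01270727  0.06148005]
```

View pics/w9.png

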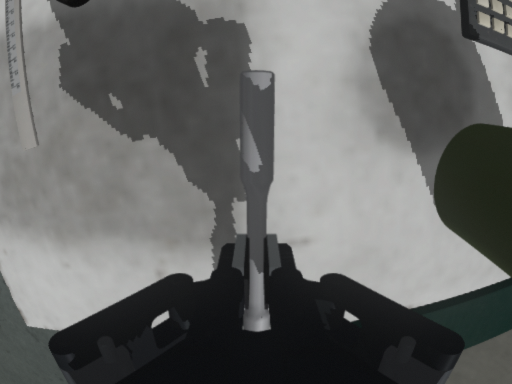

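View pics/s9z.png

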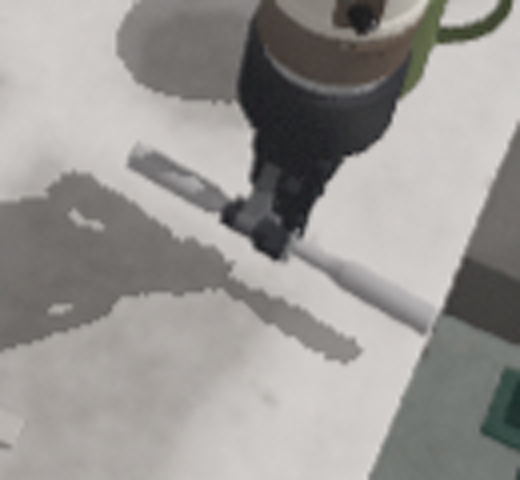

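Run:
```python
from h import *
np.set_printoptions(precision=4,suppress=True)
o=bot.get_obs(); 
C=cam('wrist',o); Rt=R.from_quat(o['tool_rot']).as_matrix()
m=bot.masks_of('wrist','bar_mid')
ys,xs=np.nonzero(m[0]['pixels']); print(m[0]['score'],ys.min(),ys.max())
z=o['eef_pos'][2]+.0055
f=lambda p,dz=0: Rt.T@(onz('wrist',p,z+dz,C)-o['eef_pos'])
print('end',f((257.5,71.5),.006),'axis pts',f((257,100)),f((257.5,180)),f((257,230)),f((257,320)))
yy=ys
for r in (90,120,150,180,200,320):
    c=xs[ys==r]; 
    if len(c): print(r,c.min(),c.max(),f(((c.min()+c.max())/2,r)))
print(f((257,188)),f((257,310)))
print(bot.get_obs()['clock'])
```

```text
Traceback (most recent call last):
IndexError: list index out of range
```

Run:
```python
from h import *
np.set_printoptions(precision=4,suppress=True)
o=bot.get_obs(); 
C=cam('wrist',o); Rt=R.from_quat(o['tool_rot']).as_matrix()
z=o['eef_pos'][2]+.0055
f=lambda p,dz=0: Rt.T@(onz('wrist',p,z+dz,C)-o['eef_pos'])
print('end',f((257.5,71.5),.005),f((257.5,120)),f((257,320)),'shoulders',f((257,183),.008),f((257,308),.008))
a=2*np.array([.748**2-.5,.748*.663]);print(a)
# plan
q=o['tool_rot'];tx=Rt[:2,0];ty=Rt[:2,1]
yaw=np.arctan2(ty[1],ty[0]);print('yaw',yaw)
d=np.array([.5547,.020])-o['eef_pos'][:2];print('shift',d@tx,d@ty,'turn',-(.168-yaw)*180/np.pi/120)
print(bot.get_obs()['clock'])
```

```text
end [ 0.0897  0.0001 -0.0105] [ 0.0679  0.0001 -0.0055] [-0.0442  0.0001 -0.0055] shoulders [ 0.0404 -0.0001 -0.0135] [-0.0286  0.0001 -0.0135]
[0.119  0.9918]
yaw -0.11990805900976012
shift 0.3243955154149557 0.009804645718269727 turn -0.13746597224218926
25.775
```

```bash
python3 -m inch '[[0,0,-0.06,0,1],[0,0,-0.12,0,1],[0.03,0,-0.17,0,1],[0.09,0.003,-0.17,-0.04,1],[0.15,0.005,-0.17,-0.08,1],[0.21,0.007,-0.17,-0.137,1],[0.27,0.01,-0.17,-0.137,1],[0.31,0.01,-0.17,-0.137,1],[0.324,0.01,-0.17,-0.137,1],[0.324,0.01,-0.17,-0.137,1]]'
python3 -m inch '[[0,0,0.015,0,1],[0,0,0.015,0,1],[0,0,0.015,0,1]]'
python3 - <<'E'
from h import *
o=bot.get_obs(); snap('wrist','w10'); print(o['eef_pos'],o['tool_rot'],o['ft_force'],o['ft_torque'])
im=cv2.imread('pics/w10.png')
cv2.imwrite('pics/w10z.png',cv2.resize(im[0:384,150:370],None,fx=1.55,fy=1.55,interpolation=cv2.INTER_CUBIC))
snap('scene','s10'); im=cv2.imread('pics/s10.png')
cv2.imwrite('pics/s10z.png',cv2.resize(im[90:220,150:290],None,fx=4.5,fy=4.5,interpolation=cv2.INTER_CUBIC))
snap('top','t10'); im=cv2.imread('pics/t10.png')
cv2.imwrite('pics/t10z.png',cv2.resize(im[140:240,150:300],None,fx=5,fy=5,interpolation=cv2.INTER_CUBIC))
E
```

```text
clock: 27.02
eef_pos: [0.5551, 0.0198, 0.2019]
tool_rot: [0.645, 0.764, -0.0, -0.0]
ft_force: [-0.2, -0.0, -2.5]
grip_width: 0.0072
clock: 27.4
eef_pos: [0.555, 0.0183, 0.1869]
tool_rot: [0.646, 0.763, -0.0, -0.0]
ft_force: [-0.8, -1.1, -2.1]
grip_width: 0.0076
[0.55495915 0.01825619 0.18689019] [ 6.46338413e-01  7.63050744e-01 -3.52733120e-04 -3.04664726e-04] [-0.76118694 -1.14771533 -2.14727743] [-0.03196722 -0.0170379   0.02711946]
```

View pics/w10z.png

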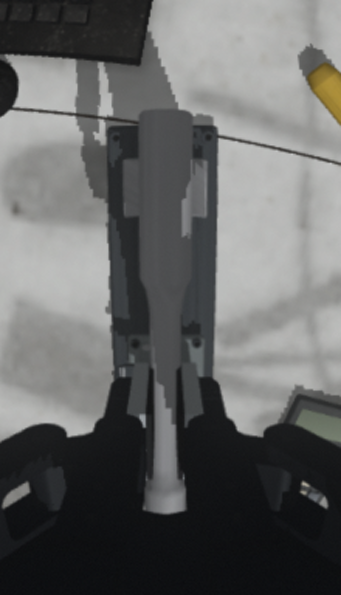

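View pics/s10z.png

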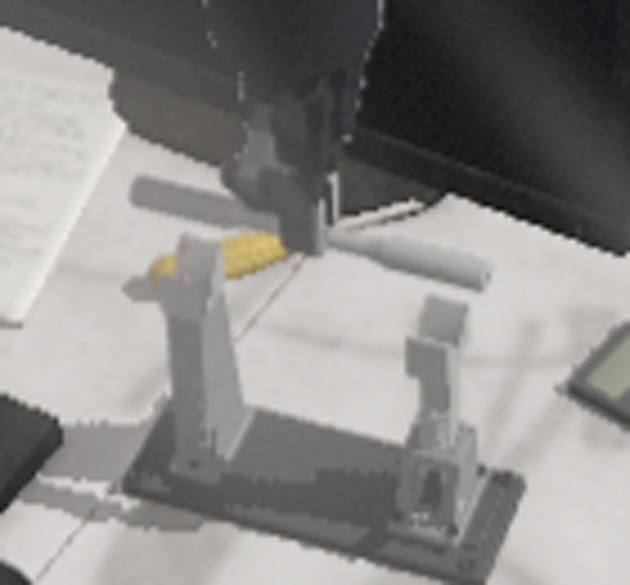

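View pics/t10z.png

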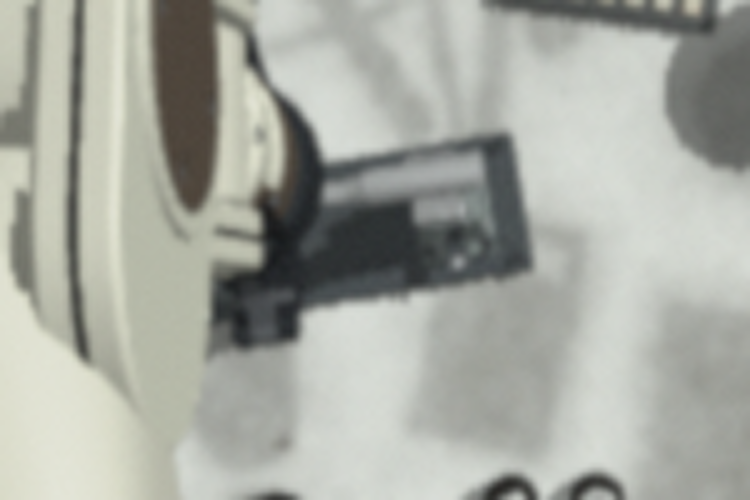

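Run:
```python
from h import *
np.set_printoptions(precision=2,suppress=True)
a=.168; ry=np.array([-np.sin(a),np.cos(a),0])
m=np.array([.555,.0183,.1924]); 
Z=lambda p:(p-[150,90])*4.5
for z in(.1924,.1513): 
    c=m*[1,1,0]+[0,0,z]
    print(z,[Z(proj('scene',c+k*ry)) for k in(-.09,-.065,0,.065,.09)])
c=m*[1,1,0]+[0,0,.155]
rx=np.array([ry[1],-ry[0],0])
for k in(.065,-.065):print('corners top',[Z(proj('scene',c+(k+j)*ry+i*rx)) for i,j in((-.016,.011),(-.016,-.011),(.016,.011),(.016,-.011))])
```

```text
0.1924 [array([485.35, 274.19]), array([434.72, 261.93]), array([305.48, 230.63]), array([179.57, 200.14]), array([132.  , 188.62])]
0.1513 [array([484.3 , 334.85]), array([435.19, 322.66]), array([309.75, 291.51]), array([187.44, 261.15]), array([141.21, 249.67])]
corners top [array([153.12, 272.38]), array([194.43, 282.72]), array([179.24, 229.48]), array([219.91, 239.46])]
corners top [array([402.46, 334.79]), array([445.94, 345.68]), array([424.61, 289.65]), array([467.38, 300.14])]
```

```bash
python3 -m inch '[[0.001,0,0.012,0,1],[0.001,0,0.024,0,1],[0.001,0,0.032,0,1],[0.001,0,0.036,0,1],[0.001,0,0.036,0,1],[0.001,0,0.036,0,1]]'; for i in 1 2 3; do python3 -m inch '[[0,0,0.001,0,1],[0,0,0.001,0,1]]' | sed -n '1p;2p;4p;5p' | tr '\n' ' '; echo; done
```

```text
clock: 28.3
eef_pos: [0.5554, 0.0204, 0.1517]
tool_rot: [0.646, 0.764, 0.0, 0.0]
ft_force: [0.2, -0.6, -2.7]
grip_width: 0.0072
clock: 28.55 eef_pos: [0.5552, 0.0203, 0.1505] ft_force: [0.6, 0.7, -3.0] grip_width: 0.007 
clock: 28.8 eef_pos: [0.555, 0.0203, 0.1492] ft_force: [0.1, -0.4, -2.2] grip_width: 0.0071 
clock: 29.05 eef_pos: [0.555, 0.0203, 0.1482] ft_force: [0.5, 0.2, -2.5] grip_width: 0.0073
```

```bash
for i in 1 2 3; do python3 -m inch '[[0,0,0.0007,0,1],[0,0,0.0007,0,1]]' | sed -n '1p;2p;4p;5p' | tr '\n' ' '; echo; done
```

```text
clock: 29.3 eef_pos: [0.5551, 0.0203, 0.1476] ft_force: [-0.2, -0.8, -2.2] grip_width: 0.0075 
clock: 29.55 eef_pos: [0.555, 0.0203, 0.1469] ft_force: [-0.4, 0.3, -1.5] grip_width: 0.0074 
clock: 29.8 eef_pos: [0.555, 0.0204, 0.1462] ft_force: [-1.0, 0.7, -2.3] grip_width: 0.0072
```

```bash
for i in 1 2 3; do python3 -m inch '[[0,0,0.0007,0,1],[0,0,0.0007,0,1]]' | sed -n '1p;2p;4p;5p' | tr '\n' ' '; echo; done
```

```text
clock: 30.05 eef_pos: [0.5551, 0.0203, 0.1459] ft_force: [-2.1, -1.0, 0.2] grip_width: 0.0074 
clock: 30.3 eef_pos: [0.5551, 0.0203, 0.1457] ft_force: [-3.2, -1.3, 5.2] grip_width: 0.0072 
clock: 30.55 eef_pos: [0.5551, 0.0203, 0.1457] ft_force: [-3.6, 0.1, 9.1] grip_width: 0.0075
```

Contact came at TCP z 0.1457, against 0.1458 predicted. I'll ease off and open.

```bash
python3 -m inch '[[0,0,-0.001,0,1],[0,0,-0.0015,0,1],[0,0,-0.0015,0,1]]'; python3 -m inch '[[0,0,0,0,0.9],[0,0,0,0,0.7],[0,0,0,0,0.5],[0,0,0,0,0.3],[0,0,0,0,0],[0,0,0,0,0],[0,0,0,0,0]]'
python3 - <<'E'
from h import *
snap('wrist','w11')
im=cv2.imread('pics/w11.png')
cv2.imwrite('pics/w11z.png',cv2.resize(im[0:384,130:390],None,fx=1.55,fy=1.55,interpolation=cv2.INTER_CUBIC))
E
```

```text
clock: 30.92
eef_pos: [0.5551, 0.0204, 0.1458]
tool_rot: [0.646, 0.764, 0.0, 0.0]
ft_force: [-3.2, 0.2, 4.1]
grip_width: 0.0069
clock: 31.8
eef_pos: [0.5551, 0.0203, 0.1456]
tool_rot: [0.646, 0.764, 0.0, 0.0]
ft_force: [0.1, 0.3, 0.4]
grip_width: 0.0861
```

View pics/w11z.png

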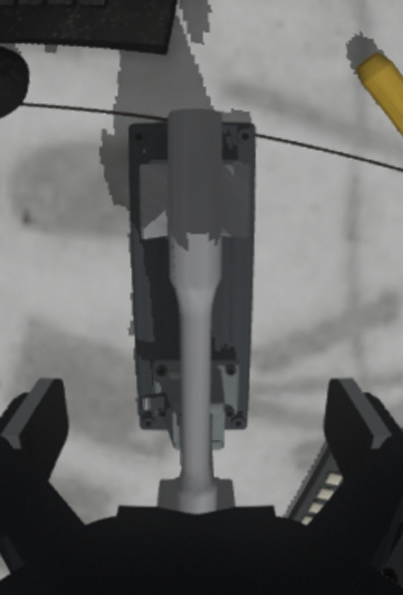

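The bar lies in both Vs with the fingers clear on either side. I'll go straight up and then away to check.

```bash
python3 -m inch '[[0,0,-0.02,0,0],[0,0,-0.06,0,0],[0,0,-0.11,0,0],[0,0,-0.14,0,0],[0,0,-0.14,0,0],[0,0,-0.14,0,0]]'
python3 -m inch '[[0.04,-0.05,0,0,0],[0.06,-0.1,0,0,0],[0.06,-0.15,0,0,0],[0.06,-0.15,0,0,0],[0.06,-0.15,0,0,0],[0.06,-0.15,0,0,0]]'
python3 - <<'E'
from h import *
np.set_printoptions(precision=4,suppress=True)
o=bot.get_obs(); snap('wrist','w12'); C=cam('wrist',o); print(sp('wrist','bar_mid'))
for c,b in(('scene',(100,220,150,300)),('top',(140,240,150,300))):
    im=snap(c,c+'12'); im=im[b[0]:b[1],b[2]:b[3],::-1]; cv2.imwrite(f'pics/{c}12z.png',cv2.resize(im,None,fx=5,fy=5,interpolation=cv2.INTER_CUBIC))
    print(c,sp(c,'bar_mid'),sp(c,'post'),sp(c,'fixed_v'))
    m=bot.masks_of(c,'bar_mid')
    if m:
        ys,xs=np.nonzero(m[0]['pixels']); P=np.c_[xs,ys]; Q=np.array([onz(c,p,.1513)[:2] for p in P]); mu=Q.mean(0);u=np.linalg.svd(Q-mu,full_matrices=0)[2][0]; u*=np.sign(u[1]); s=(Q-mu)@u
        print(m[0]['score'],'len',np.ptp(s),'mid',mu+u*(s.max()+s.min())/2,'yaw',np.arctan2(-u[0],u[1]))
print('proj expected mid',proj('scene',(.555,.0203,.1513)),proj('top',(.555,.0203,.1513)),o['eef_pos'])
E
```

```text
clock: 32.6
eef_pos: [0.5547, 0.0203, 0.2846]
tool_rot: [0.646, 0.764, -0.0, -0.0]
ft_force: [-0.6, 0.2, -0.3]
grip_width: 0.0856
clock: 33.35
eef_pos: [0.3981, 0.0546, 0.2851]
tool_rot: [0.646, 0.764, -0.0, -0.0]
ft_force: [0.3, 0.1, -0.1]
grip_width: 0.0854
[(array([391.9, 240.5]), 0.79)]
scene [(array([218.7, 152.5]), 0.83), (array([193.8, 151. ]), 0.53)] [(array([250.4, 163.8]), 0.53), (array([243.6, 197.9]), 0.22)] [(array([190.2, 152.5]), 0.69)]
0.95 len 0.18548445265217903 mid [0.5548 0.0218] yaw 0.16850472942948758
top [(array([208.8, 182.2]), 0.57), (array([254.1, 241.1]), 0.52)] [(array([236.3, 176.9]), 0.59)] [(array([182.1, 186.5]), 0.77)]
0.91 len 0.1801199672174047 mid [0.5551 0.0206] yaw 0.17328303471973588
proj expected mid [218.0535 154.4713] [207.6126 181.9798] [0.3981 0.0546 0.2851]
```

View pics/scene12z.png

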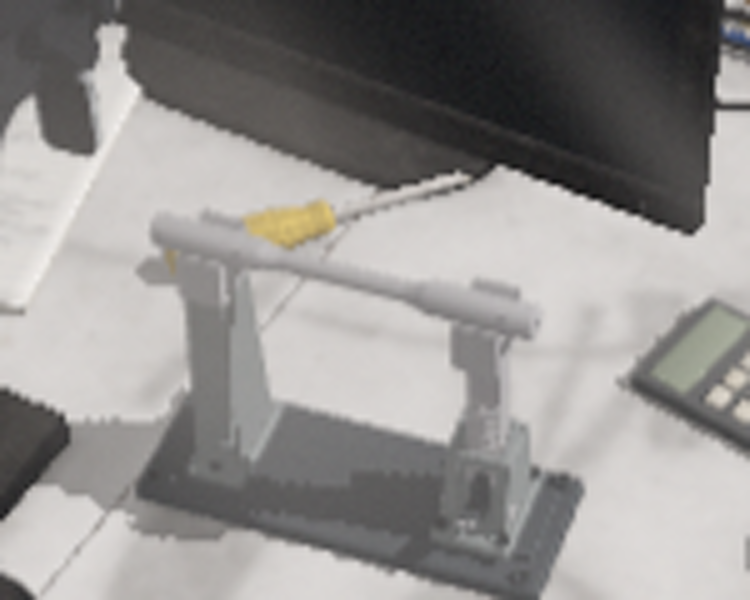

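View pics/top12z.png

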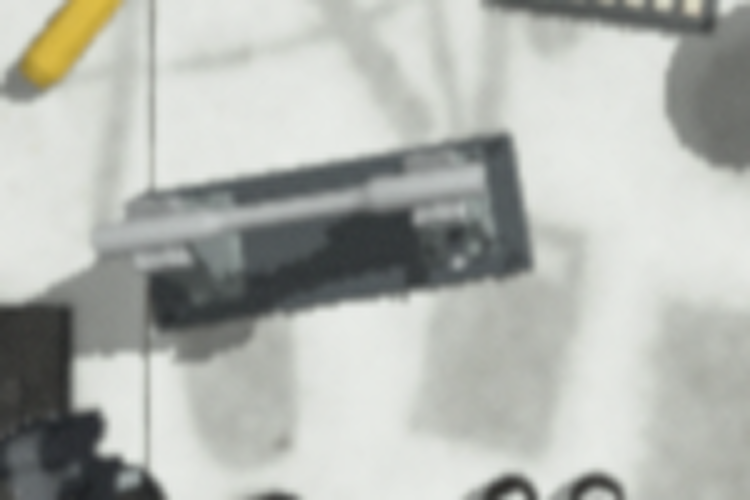

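View pics/w12.png

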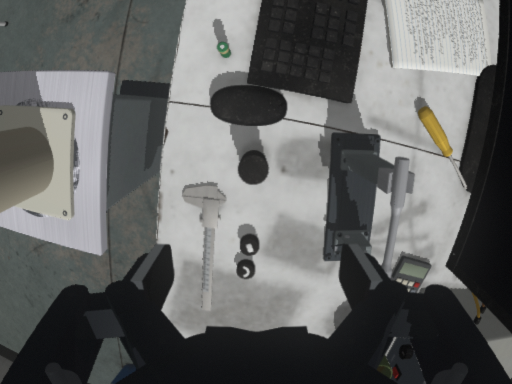

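Run:
```python
from h import *
print(bot.job_done(), bot.get_obs()['clock'])
```

```text
the job is handed in; nothing more can be done
the job is handed in; nothing more can be done
```

The post is in its fifth notch, the tensile bar lies in both Vs, and the job was handed in at about 34 s of the 72 s allowed. `job_done()` gives no verdict, so what follows is my own measurement.

- **Raising the post:** I counted five clicks, with the tool at about z 0.0945, 0.103, 0.1105, 0.1185 and 0.1265 m. The first was less sharp than the others, so I confirmed it from the camera height of the block and the 8 mm spacing.
- **Pressing it home:** It met the pawl firmly. I pushed up to 15.5 N and held that for more than 0.5 s, well under the 25 N limit.
- **Placing the bar:** The bar touched the Vs at tool z 0.1457 m, against 0.1458 m predicted for both Vs level. The highest push I read there was about 9 N before I eased off and let go.
- **Last pictures:**
  - The bar rests in both Vs, and the arm is well clear, about 0.16 m away.
  - The bar's yaw is 0.169 to 0.173 rad, against about 0.168 for the rest.
  - It sits roughly 3 mm off the middle lengthwise, where 13 mm is allowed.
  - The specimens and can look unmoved. I did not re-measure the mug, but the arm never touched it.

**Disagreements along the way:**
- The wrist camera and the two fixed cameras first differed by up to about 7 mm on where the post was. I used the wrist view, and the grasp and placing agreed with it.
- The opening read 7 mm on the bar's 10 mm waist, but the grip held it level.

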